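# Clip a folded test-piece holder into its nest

## Task

Fold the hinged test-piece holder shut, swing the nest's sprung curved arm back until it stays open, and set the holder flat and snug against both fixed edges of the nest, one end under the lip. Only then flick the arm back so that it springs shut and clamps the holder's free end. Leave all the other things on the table where they are, and let go of everything.

Things in the scene. Friction and masses are not known exactly. Their poses are not given: they have to be found in the camera images.
- holder: Test-piece holder: two metal plates joined by a hinge, 0.36 kg (0.8 to 1.25 times). Lower plate 56 (x) x 120 (y) x 12 mm; origin under its centre, z up. Hinge axis along y at x = +24.5, z = 15 mm. Upper plate (leaf) 51 x 118 x 5 mm; shut: 56 x 120 x 18 mm, flush sides. Goes in either way round. Starts left of the nest in one of two places, the dummy block in the other.
- leaf (a joint): Angle of the holder's upper plate: 0 = folded shut, pi/2 = standing up over the hinge, more = leaning out beyond the hinge side (the holder's +x); at most 2.4. Starts between 1.3 and 2.2. Friction (0.03 N m) holds it where it is left.
- leaf_edge (a point): Middle of the free edge of the holder's upper plate, 52 mm from the hinge axis.
- nest: The nest, fixed; its floor is level with the table. Origin on the floor at the inner corner of its two fixed edges, z up. A home holder has its centre at x = -28, y = -60 mm and its long side along y. Behind the fence a fixed air cylinder, 48 mm high, fills x = 20 to 70, y = -125 to +17 mm.
- fence (a point): Mid-length top edge of the fence, the long fixed edge: its face is the nest's plane x = 0, from y = -5 to -100 mm, 20 mm high; 12 mm thick to +x.
- lip (a point): Underside of the lip, mid-length at its free edge, 25 mm above the floor. The end stop (short fixed edge) is the nest's plane y = 0, from x = -54 to +12 mm, 32 mm high, 14 mm thick to +y. The lip juts 14 mm from it to -y, from x = -54 to -10 mm, 7 mm thick: only the folded holder slides in under it.
- clip (a joint): Angle of the sprung curved arm about its upright pivot, growing anticlockwise from above. 0 = sprung right in (its start, post 14 mm inside the holder's space), 0.25 = resting on the end of a home holder, 1.3 = fully back. Over-centre spring: below 0.85 it springs shut (about 5 N at the post); above 0.85 it springs to 1.3 and stays.
- post (a point): Top centre of the upright steel post at the tip of the curved arm: 16 mm diameter, from 4 to 48 mm above the table, 90 mm from the pivot. The arm itself is a 10 mm round bar at 14 mm height that bows 24 mm away from the nest.
- clip_pivot (a point): The curved arm's pivot axis, at table height; at x = +35, y = -190 mm in the nest's frame. At clip = 0 the post lies from it in the direction 122 degrees anticlockwise from the nest's +x. Bearing and hub are up to 30 mm in diameter and 24 mm high; a spring strut, as high, reaches 80 mm from it to the nest's +x.
- dummy: Bystander: solid steel block without hinge, 56 (x) x 120 (y) x 18 mm, origin under its centre.
- regulator: Bystander: pressure regulator with a round gauge on top, 98 mm tall, foot 50 x 50 mm, origin under its centre.
- ram: Bystander: spare air cylinder lying on the table, 38 mm high and wide; 56 mm to its -x and 96 mm to its +x (rod end) from the origin under it.
- wrench: Bystander: wrench, 160 mm long, lying along its x, about 10 mm high; origin under its middle.
- tape_core: Bystander: brown ring, 84 mm outer diameter, 24 mm high, lying flat; origin under its centre.
- parts_tray: Bystander: open grey tray, 100 x 140 x 30 mm; origin under its centre.
- spray: Bystander: bottle, 56 mm diameter, 130 mm tall; origin under its centre.
Things that resemble listed ones, but are neither listed nor needed, are in the scene too. Leave any turquoise look-alike of the holder alone.

How it is judged (in metres and radians):
On the way:
1. with the arm drawn back and staying open, the folded holder lies home against both fixed edges (x of holder in the frame of nest between -0.032 and -0.025 m and y of holder in the frame of nest between -0.064 and -0.057 m and angle between the y axis of holder and the y axis of nest, either way round below 0.06 rad and angle between holder's own z axis and vertical below 0.06 rad and height (world z) of holder below 0.004 m and value of joint leaf below 0.1 rad and value of joint clip above 1 rad), for 0.2 s.
At the end, for the whole second after the job is handed in: The holder is folded (leaf under 0.1 rad), flat, at rest and home against both fixed edges: its centre at x -32 to -25 mm, y -64 to -57 mm in the nest frame, its long side within 0.06 rad of the fence; the curved arm rests on its free end (0.15 to 0.33 rad) (x of holder in the frame of nest between -0.032 and -0.025 m and y of holder in the frame of nest between -0.064 and -0.057 m and angle between the y axis of holder and the y axis of nest, either way round below 0.06 rad and angle between holder's own z axis and vertical below 0.06 rad and height (world z) of holder below 0.004 m and value of joint leaf below 0.1 rad and value of joint clip between 0.15 and 0.33 rad and linear speed of holder below 0.01 m/s); the robot touches nothing.
It fails at once if a bystander is shifted by more than 20 mm (distance of any of dummy, regulator, ram, wrench, tape_core, parts_tray, spray from where it was at the start of the episode above 0.02 m).
It also fails if it takes over 72 s, if anything falls off the work surface, if the arm or the gripper's body presses on something with over 40 N, if the wrist force passes 120 N, or if a joint passes its speed limit or range.

## Robot

A 6-joint arm with a two-finger parallel gripper is mounted at the origin on the work surface. World frame = base frame: x ahead of the robot, y to its left, z up, the work surface at z = 0. Lengths are in m, angles in degrees, forces in N, time in s.
With the tool pointing down it reaches from about 0.3 to 0.75 m from the base axis. Payload 8.5 kg.
Tool frame: the origin (TCP) lies on the centre line of the jaws, within the pads' length; the fingertips stand 22 mm ahead of it and the grasp point (between the pads) lies 3 mm ahead of it (tip_reach is the distance from the TCP to the fingertips, in m); z points along the fingers, x is the direction in which the jaws open and shut, and the axes are right-handed (so a half turn about z gives the same grasp; the last joint's range is limited). The gripper opens to 85 mm and grips with 20 to 120 N. Pads are 22 mm wide; open, the fingers measure 114 mm over their backs; the gripper's body (76 mm by 85 mm) begins 54 mm behind the grasp point. The pads swing forward as they close: fully open they stand 13 mm farther back than shut.
Start: joints at [-84.643, 21.807, 74.336, -0, 83.858, -12.336], TCP at [0.167, -0.524, 0.253] pointing down, gripper open.
Joint ranges: [-178.18, 178.18], [-50.72, 133.34], [12.68, 142.11], [-81.47, 261.47], [9.98, 163.14], [-165.26, 165.26]. Speed limits (degrees/s): [136.94, 136.94, 180, 180, 180, 180].

## Interface

Orientations are given as [roll, pitch, yaw] about the fixed x, y, z axes, in that order (R = Rz(yaw) Ry(pitch) Rx(roll)).
In Python, from rig import state, snapshot, camera_model, job_done, recognise, pinpoint, tip_reach gives the robot as it stands. The module is installed in compiled form; this text tells all that it offers.
- The arm moves only by the tool send_rows, never from a script. Its argument "rows" is a list of rows, each a list of 3 entries, a list of its own where there are three numbers: the shift along the tool's x, y, z in cm, then the turn, a rotation vector about the tool's x, y, z in rad, then the opening in per cent of the stroke, from 0 (shut) to 100 (fully open). In form: [[[x, y, z], [wx, wy, wz], fingers], ...]. A call has 1 to 5 rows; each row shifts and turns the pose as measured when the row begins, along the tool's axes as they then stand; what a row does not reach is not made up. A row lasts 1/10 s, in which the tool goes at most 50 mm and 8.59 degrees, less where a joint would pass 70% of its speed; a pose out of reach is approached as far as the arm can. A call is refused whole if a number of a shift passes 5 or a number of a turn 0.15, either way. A call with a gripper value outside its range is refused whole. The fingers move at their own pace and stop on an object; the grip force is fixed at half the most. Time passes only in rows, so rows that do not move let the fingers close. It gives the time, the measured TCP pose, the force and the opening at its end, in the units of the state.
- state(): the state, without advancing time (a new reading comes with each control period).
- snapshot(name): name is "scene" or "top" or "wrist"; returns the picture (384x512x3 uint8, blue, green, red); there is no depth.
- camera_model(name): a dict with "intrinsics" (3x3 intrinsics, pixels), "dist" ([k1, k2, p1, p2, k3] as OpenCV has them; the pictures are not rectified), "cam_to_world" (4x4, takes a point from camera to world coordinates). Camera axes: x right, y down, z forward; pixel columns grow to the right and rows downward; lengths in m; the calibration is good to about 2 mm. A picture is of the moment at which its call begins: read the wrist's pose just before it. camera_model takes no time and is no camera call; for the wrist camera it gives the pose at the moment of the call.
- job_done(): hands the job in, once; it reports no verdict.
Trained networks look in the newest picture that a camera, given by its name, has taken for a name from the list of things; names that differ only in an ending like _2 or _b are one class to them, and where a whole thing is asked for, a point or a joint stands for the part that bears it (a point fixed in the world has none). Each returns a list of dicts, best first, with "score" (0 to 1); they miss things now and then, are a little off and sometimes report something else, mostly with a low value. They report only what shows in the picture. A call takes as long as a camera call. They do not tell look-alikes from the thing itself.
- recognise(thing, camera): "position" ([x, y, z] in m, in world coordinates, good to about 4 mm: the middle of the surface that is visible of it).
- pinpoint(thing, camera): "position" ([x, y, z] in m, in world coordinates, good to about 4 mm: a listed point, or the origin of a listed thing).
The state is a dict: "t": time; "q": joint angles; "dq": joint speeds; "tau": joint torques, N m; "ee_pos": TCP position; "eef_rot": TCP orientation; "wrist_force": force on the tool from outside, world axes, zero at the start; "wrist_torque": the same for the moment, N m; "finger_gap": finger opening in m.
Only numpy, scipy, OpenCV 4.12 (cv2) and the standard library are available. Lean on these libraries where they do the work, as an engineer would, in place of code of your own. Each camera call takes 0.05 s, during which the arm holds its last target. There are 200 camera calls.

## Working session

There is one attempt and no reset: what is moved stays moved. The work goes in short steps, Python scripts to look and compute and a tool call to move; the robot and the scene stay as the last step left them, time stands still between calls to the robot, and variables do not carry over. Pictures are saved under pics/ and viewed, about 8 in all and at most 12, crops included, and the job is handed in when it is done.

Besides the shell and the picture viewer there is one more tool, called in YAML: its name, and indented under it one key for each argument. send_rows: Moves the arm, as the interface text tells. Its arguments: {"type":"object","properties":{"rows":{"type":"array","items":{"type":"array"}}},"required":["rows"]}

```bash
mkdir -p pics; python3 - <<'E'
from rig import *
import cv2
for n in ("scene","top"):
    cv2.imwrite(f"pics/{n}0.png",cv2.resize(snapshot(n),None,fx=1.5,fy=1.5))
    for k in ["holder","leaf_edge","nest","fence","lip","post","clip_pivot","dummy","regulator","ram","wrench","tape_core","parts_tray","spray"]:
        print(n,k,[(round(d["score"],2),[round(float(v),3) for v in d["position"]]) for d in pinpoint(k,n)[:3]])
s=state();print(s["t"],s["ee_pos"],s["eef_rot"],s["finger_gap"],tip_reach)
E
```

```text
scene holder [(0.95, [0.352, 0.367, 0.001]), (0.66, [0.356, 0.545, -0.0]), (0.61, [0.468, 0.206, -0.003])]
scene leaf_edge [(0.92, [0.344, 0.338, 0.015]), (0.79, [0.367, 0.519, 0.014]), (0.47, [0.518, 0.184, 0.062])]
scene nest [(0.83, [0.637, -0.03, 0.001])]
scene fence [(0.81, [0.627, -0.081, 0.022])]
scene lip [(0.82, [0.603, -0.035, 0.025])]
scene post []
scene clip_pivot [(0.65, [0.632, -0.217, 0.001])]
scene dummy [(0.88, [0.485, 0.366, -0.005])]
scene regulator [(0.84, [0.661, 0.251, -0.002])]
scene ram [(0.46, [0.521, 0.188, 0.06])]
scene wrench [(0.62, [0.388, -0.258, 0.004])]
scene tape_core [(0.66, [0.309, 0.225, 0.001]), (0.54, [0.519, 0.188, 0.064]), (0.52, [0.67, 0.447, 0.002])]
scene parts_tray []
scene spray [(0.97, [0.247, -0.371, -0.003])]
top holder [(0.91, [0.355, 0.36, 0.001]), (0.8, [0.357, 0.54, -0.003]), (0.7, [0.475, 0.203, -0.004])]
top leaf_edge [(0.9, [0.364, 0.516, 0.016]), (0.86, [0.518, 0.191, 0.062]), (0.68, [0.347, 0.338, 0.016])]
top nest [(0.75, [0.642, -0.026, 0.006])]
top fence [(0.84, [0.627, -0.081, 0.022])]
top lip [(0.77, [0.601, -0.028, 0.026]), (0.4, [0.516, 0.186, 0.062])]
top post [(0.63, [0.601, -0.134, 0.046]), (0.42, [0.664, 0.25, -0.006])]
top clip_pivot [(0.92, [0.634, -0.223, 0.003])]
top dummy [(0.63, [0.491, 0.367, -0.003]), (0.16, [0.388, -0.035, 0.002])]
top regulator [(0.57, [0.665, 0.252, -0.002])]
top ram [(0.75, [0.386, -0.038, 0.004]), (0.66, [0.664, 0.251, -0.006])]
top wrench [(0.76, [0.383, -0.256, 0.003])]
top tape_core [(0.62, [0.31, 0.228, -0.002]), (0.45, [0.52, 0.188, 0.063])]
top parts_tray [(0.72, [0.673, 0.447, 0.0])]
top spray []
1.5 [ 0.16715593 -0.52396534  0.25332217] [-1.79998425e+02  1.86407905e-03 -7.23079132e+01] 0.08550629502405045 0.022
```

View pics/top0.png

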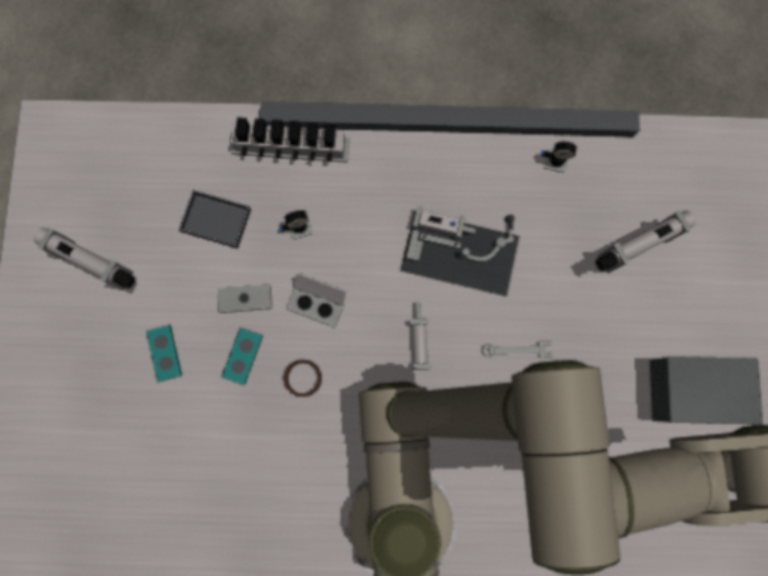

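View pics/scene0.png

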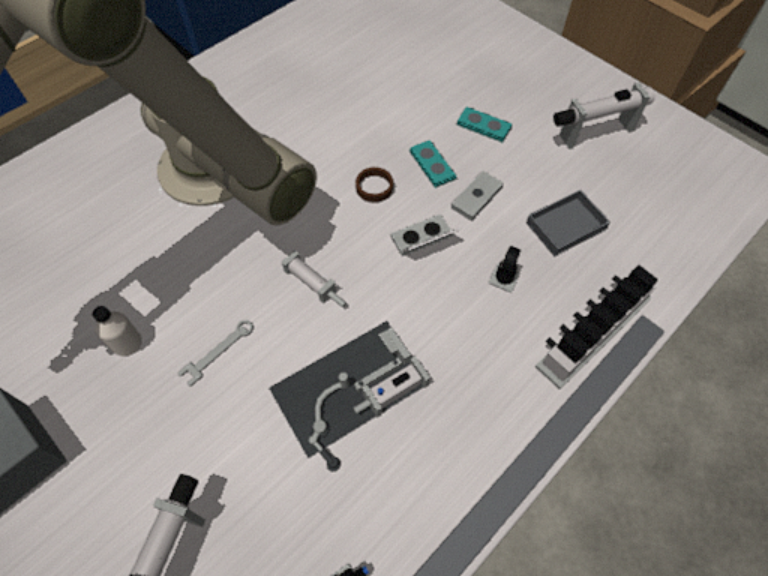

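The candidates for the holder in the top picture are:
- grey hinged piece with two black discs and a raised leaf, at (317,303)
- plain grey block with one dot, the dummy, at (244,298)
- turquoise look-alikes at (163,353) and (242,356)

I choose the grey hinged one, at about (0.47, 0.205). The nest is at (460,250), with a yaw of about -12.5°.

```bash
cat > h.py <<'E'
import numpy as np, cv2
from rig import *
from scipy.spatial.transform import Rotation as R
def plan(target,yaw=None,step=4.5,start=None):
    "print rows (tool pointing down) to a world xyz [m], yaw [deg]"
    s=state(); p=np.array(s["ee_pos"]) if start is None else np.array(start[:3]); r0=R.from_euler("xyz",s["eef_rot"],degrees=True)
    y0=s["eef_rot"][2] if start is None else start[3]
    if start is not None: r0=R.from_euler("xyz",[180,0,y0],degrees=True)
    yaw=y0 if yaw is None else yaw
    r1=R.from_euler("xyz",[180,0,yaw],degrees=True); rv=(r0.inv()*r1).as_rotvec()
    d=np.array(target)-p; n=int(max(1,np.ceil(np.linalg.norm(d)*100/step),np.ceil(np.abs(rv).max()/0.14)))
    rows=[]
    for i in range(n):
        r=r0*R.from_rotvec(rv*i/n); v=r.inv().apply(d)*100/n
        rows.append([[round(float(a),2) for a in v],[round(float(a),3) for a in rv/n]])
    print(n,"rows:"); [print(x) for x in rows]
def w(nest,xy):  # nest=(x,y,yawdeg), xy in mm
    a=np.radians(nest[2]); c,s=np.cos(a),np.sin(a); x,y=np.array(xy)/1000
    return np.array([nest[0]+c*x-s*y, nest[1]+s*x+c*y])
def pp(k,cam,f=pinpoint): return [(round(d["score"],2),[round(float(v),4) for v in d["position"]]) for d in f(k,cam)[:3]]
def px2w(cam,uv,z,cm=None):
    m=cm or camera_model(cam); K=np.array(m["intrinsics"]);T=np.array(m["cam_to_world"])
    q=cv2.undistortPoints(np.array(uv,float).reshape(-1,1,2),K,np.array(m["dist"]))[:,0]
    d=np.c_[q,np.ones(len(q))]@T[:3,:3].T; o=T[:3,3]
    return o+d*((z-o[2])/d[:,2])[:,None]
E
python3 - <<'E'
from h import *
m=camera_model("wrist");s=state()
T=np.array(m["cam_to_world"]);r=R.from_euler("xyz",s["eef_rot"],degrees=True)
print("cam in tool",r.inv().apply(T[:3,3]-s["ee_pos"]), (r.inv().as_matrix()@T[:3,:3]).round(3), m["intrinsics"])
plan([0.54,-0.13,0.36],-23)
E
```

```text
cam in tool [-0.00101991 -0.08387278 -0.12040792] [[ 1.    -0.     0.   ]
 [ 0.     0.946  0.324]
 [-0.    -0.324  0.946]] [[276.92994398   0.         253.58431444]
 [  0.         276.92994398 190.88489514]
 [  0.           0.           1.        ]]
13 rows:
[[-2.02, -3.65, -0.82], [-0.0, 0.0, -0.066]]
[[-1.77, -3.78, -0.82], [-0.0, 0.0, -0.066]]
[[-1.52, -3.89, -0.82], [-0.0, 0.0, -0.066]]
[[-1.26, -3.98, -0.82], [-0.0, 0.0, -0.066]]
[[-0.99, -4.05, -0.82], [-0.0, 0.0, -0.066]]
[[-0.72, -4.11, -0.82], [-0.0, 0.0, -0.066]]
[[-0.45, -4.15, -0.82], [-0.0, 0.0, -0.066]]
[[-0.17, -4.17, -0.82], [-0.0, 0.0, -0.066]]
[[0.11, -4.17, -0.82], [-0.0, 0.0, -0.066]]
[[0.38, -4.15, -0.82], [-0.0, 0.0, -0.066]]
[[0.66, -4.12, -0.82], [-0.0, 0.0, -0.066]]
[[0.93, -4.07, -0.82], [-0.0, 0.0, -0.066]]
[[1.19, -4.0, -0.82], [-0.0, 0.0, -0.066]]
```

send_rows:
  rows:
    - [[-2.0, -3.65, -0.8], [0, 0, -0.066], 100]
    - [[-1.8, -3.8, -0.8], [0, 0, -0.066], 100]
    - [[-1.5, -3.9, -0.8], [0, 0, -0.066], 100]
    - [[-1.3, -4.0, -0.8], [0, 0, -0.066], 100]
    - [[-1.0, -4.05, -0.8], [0, 0, -0.066], 100]

```text
t: 2.0
ee_pos: [0.3117, -0.3696, 0.2928]
eef_rot: [-180.0, 0.1, -53.2]
wrist_force: [0.9, -1.0, -0.3]
finger_gap: 0.0851
```

send_rows:
  rows:
    - [[-0.7, -4.1, -0.8], [0, 0, -0.066], 100]
    - [[-0.45, -4.15, -0.8], [0, 0, -0.066], 100]
    - [[-0.2, -4.2, -0.8], [0, 0, -0.066], 100]
    - [[0.1, -4.2, -0.8], [0, 0, -0.066], 100]
    - [[0.4, -4.15, -0.8], [0, 0, -0.066], 100]

```text
t: 2.5
ee_pos: [0.4588, -0.2092, 0.3356]
eef_rot: [-180.0, -0.0, -33.5]
wrist_force: [0.6, -0.9, -0.9]
finger_gap: 0.0855
```

send_rows:
  rows:
    - [[0.65, -4.1, -0.8], [0, 0, -0.066], 40]
    - [[0.9, -4.1, -0.8], [0, 0, -0.066], 40]
    - [[1.2, -4.0, -0.8], [0, 0, -0.066], 40]
    - [[0, 0, 0], [0, 0, 0], 40]
    - [[0, 0, 0], [0, 0, 0], 40]

```text
t: 3.0
ee_pos: [0.5485, -0.1077, 0.3614]
eef_rot: [-179.9, -0.1, -21.2]
wrist_force: [-0.3, 0.9, 0.2]
finger_gap: 0.0341
```

```bash
python3 - <<'E'
from h import *
s=state();print(s["ee_pos"],s["eef_rot"],s["finger_gap"])
im=snapshot("wrist");cv2.imwrite("pics/w1.png",cv2.resize(im,None,fx=1.5,fy=1.5))
for k in ["nest","fence","lip","post","clip_pivot","holder","leaf_edge"]: print(k,pp(k,"wrist"))
snapshot("top")
for k in ["nest","fence","lip","post","clip_pivot"]: print(k,pp(k,"top"))
E
```

```text
[ 0.5484501  -0.10770508  0.3613917 ] [-1.79930655e+02 -1.46924992e-01 -2.12212515e+01] 0.034076192058218026
nest [(0.97, [0.6407, -0.0277, 0.0012])]
fence [(0.64, [0.6217, -0.0775, 0.0216])]
lip [(0.63, [0.6007, -0.0352, 0.0265])]
post []
clip_pivot [(0.97, [0.6297, -0.2206, -0.0012])]
holder []
leaf_edge []
nest [(0.81, [0.6388, -0.0279, 0.0008])]
fence [(0.97, [0.6292, -0.0811, 0.0257])]
lip [(0.58, [0.6011, -0.0277, 0.0272]), (0.39, [0.6746, 0.4443, -0.0019])]
post []
clip_pivot [(0.79, [0.6369, -0.2232, 0.0016])]
```

View pics/w1.png

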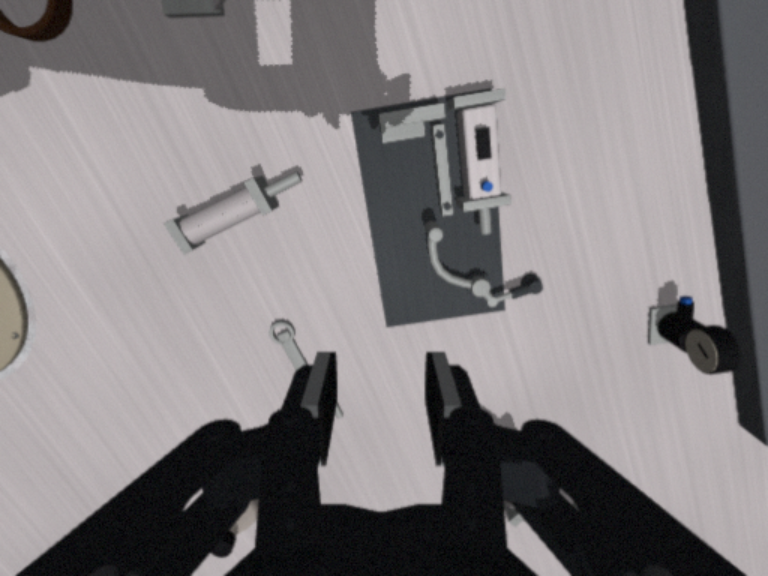

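The picture shows the nest: fence inner edge from (434,124) to (442,214), post top at (435,235), hub at (481,287), lip at (405,130).

```bash
python3 - <<'E'
from h import *
f=lambda u,z:px2w("wrist",np.array(u)/1.5,z).round(4)
fe=f([(434,124),(442,214)],.02);post=f([(435,235)],.048);hub=f([(481,287)],.024)
lip=f([(384,141),(425,136)],.032)
print(fe,post,hub,lip)
d=fe[0]-fe[1];print("yaw fence",np.degrees(np.arctan2(-d[0],d[1])), np.linalg.norm(d))
from scipy.optimize import least_squares
N=[((35,-190),(.6325,-.2215)),((35,-190),hub[0][:2]),((0,-5),fe[0][:2]),((0,-100),fe[1][:2]),((0,0),(.640,-.028)),((0,0),(.6395,-.028)),((-12.7,-113.7),post[0][:2]),((-54,-14),lip[0][:2]),((-10,-14),lip[1][:2])]
g=lambda p:np.concatenate([w(p,a)-np.array(b) for a,b in N])*1000
r=least_squares(g,[.64,-.028,-12.5],x_scale=[.01,.01,1]);print(r.x,r.fun.reshape(-1,2).round(1))
n=r.x;print("post",w(n,(-12.7,-113.7)),"home",w(n,(-28,-60)))
E
```

```text
[[ 0.6384 -0.0315  0.02  ]
 [ 0.6165 -0.1228  0.02  ]] [[ 0.6002 -0.1355  0.048 ]] [[ 0.6315 -0.2192  0.024 ]] [[ 0.584  -0.0282  0.032 ]
 [ 0.6246 -0.0389  0.032 ]]
yaw fence -13.488612549296766 0.09388982905512182
[  0.63913806  -0.0270976  -12.76847672] [[-1.2  1.4]
 [-0.2 -0.9]
 [-0.4 -0.5]
 [ 0.5 -1.8]
 [-0.9  0.9]
 [-0.4  0.9]
 [ 1.4  0.3]
 [-0.6 -0.6]
 [ 1.7  0.4]]
post [ 0.60162305 -0.13517907] home [ 0.59856975 -0.07942553]
```

```bash
python3 - <<'E'
from h import *
plan([.6016,-.1352,.14],-70.8)
E
```

```text
7 rows:
[[0.84, 0.08, 3.17], [-0.0, -0.0, 0.123]]
[[0.85, -0.02, 3.17], [-0.0, -0.0, 0.123]]
[[0.84, -0.13, 3.17], [-0.0, -0.0, 0.123]]
[[0.82, -0.23, 3.17], [-0.0, -0.0, 0.123]]
[[0.78, -0.33, 3.17], [-0.0, -0.0, 0.123]]
[[0.74, -0.43, 3.17], [-0.0, -0.0, 0.123]]
[[0.68, -0.51, 3.17], [-0.0, -0.0, 0.123]]
```

send_rows:
  rows:
    - [[0.85, 0.1, 3.2], [0, 0, 0.123], 40]
    - [[0.85, 0, 3.2], [0, 0, 0.123], 40]
    - [[0.85, -0.1, 3.2], [0, 0, 0.123], 40]
    - [[0.8, -0.2, 3.2], [0, 0, 0.123], 40]
    - [[0.8, -0.3, 3.2], [0, 0, 0.123], 40]

```text
t: 4.2
ee_pos: [0.5889, -0.1298, 0.2025]
eef_rot: [-179.4, -0.7, -57.8]
wrist_force: [0.6, -0.1, -0.1]
finger_gap: 0.0345
```

send_rows:
  rows:
    - [[0.75, -0.4, 3.0], [0, 0, 0.123], 40]
    - [[0.7, -0.5, 3.0], [0, 0, 0.123], 40]
    - [[0, 0, 0], [0, 0, 0], 40]
    - [[0, 0, 0], [0, 0, 0], 40]

```text
t: 4.6
ee_pos: [0.6043, -0.1386, 0.1368]
eef_rot: [-179.6, -0.3, -72.4]
wrist_force: [-0.5, -0.4, 0.7]
finger_gap: 0.0342
```

```bash
python3 - <<'E'
from h import *
s=state();print(s["eef_rot"],s["finger_gap"])
plan([.6016,-.1352,.05],-70.8,step=3)
E
```

```text
[-179.55370263   -0.26584179  -72.38500576] 0.03418074620361604
3 rows:
[[-0.15, 0.07, 2.89], [-0.003, -0.002, -0.009]]
[[-0.15, 0.06, 2.89], [-0.003, -0.002, -0.009]]
[[-0.14, 0.05, 2.89], [-0.003, -0.002, -0.009]]
```

send_rows:
  rows:
    - [[-0.15, 0.1, 2.9], [0, 0, -0.009], 40]
    - [[-0.15, 0.1, 2.9], [0, 0, -0.009], 40]
    - [[-0.15, 0, 2.7], [0, 0, -0.009], 40]
    - [[0, 0, 0], [0, 0, 0], 0]
    - [[0, 0, 0], [0, 0, 0], 0]

```text
t: 5.1
ee_pos: [0.6041, -0.1343, 0.0593]
eef_rot: [-179.0, -0.7, -70.0]
wrist_force: [-1.3, 7.5, -5.8]
finger_gap: 0.0126
```

send_rows:
  rows:
    - [[0, 0, 0], [0, 0, 0], 0]
    - [[0, 0, 0], [0, 0, 0], 0]

```text
t: 5.3
ee_pos: [0.604, -0.1342, 0.0596]
eef_rot: [-179.1, -0.7, -69.8]
wrist_force: [5.1, -0.7, -23.2]
finger_gap: 0.0127
```

```bash
python3 - <<'E'
from h import *
s=state();print(s["wrist_force"],s["wrist_torque"])
im=snapshot("wrist");cv2.imwrite("pics/w2.png",cv2.resize(im[100:384,100:412],None,fx=2,fy=2))
E
```

```text
[  5.10698594  -0.70612056 -23.20859239] [-0.38227023 -0.83255527 -0.06039738]
```

View pics/w2.png

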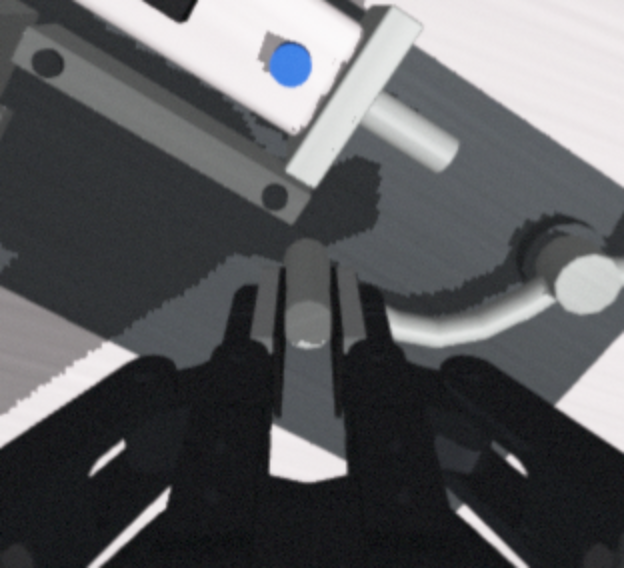

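send_rows:
  rows:
    - [[0.06, 1.1, 0], [0, 0, -0.12], 0]
    - [[0.06, 1.1, 0], [0, 0, -0.12], 0]
    - [[0.06, 1.1, 0], [0, 0, -0.12], 0]
    - [[0.06, 1.1, 0], [0, 0, -0.12], 0]

```text
t: 5.75
ee_pos: [0.5675, -0.156, 0.0596]
eef_rot: [-179.2, -0.8, -41.2]
wrist_force: [3.5, 0.5, -20.5]
finger_gap: 0.0125
```

send_rows:
  rows:
    - [[0.06, 1.1, 0], [0, 0, -0.12], 0]
    - [[0.06, 1.1, 0], [0, 0, -0.12], 0]
    - [[0.06, 1.1, 0], [0, 0, -0.12], 0]
    - [[0.06, 1.1, 0], [0, 0, -0.12], 0]
    - [[0.06, 1.1, 0], [0, 0, -0.12], 0]

```text
t: 6.25
ee_pos: [0.5417, -0.2058, 0.0595]
eef_rot: [-179.6, -0.7, -5.3]
wrist_force: [1.8, -3.5, -21.6]
finger_gap: 0.0123
```

send_rows:
  rows:
    - [[0.06, 1.1, 0], [0, 0, -0.12], 0]
    - [[0.03, 0.6, 0], [0, 0, -0.06], 0]
    - [[0, 0, 0], [0, 0, 0], 0]
    - [[0, 0, 0], [0, 0, 0], 30]
    - [[0, 0, 0], [0, 0, 0], 30]

```text
t: 6.75
ee_pos: [0.5419, -0.2242, 0.063]
eef_rot: [-179.6, -0.9, 5.7]
wrist_force: [0.4, 0.2, 0.8]
finger_gap: 0.0253
```

```bash
python3 - <<'E'
from h import *
s=state();d=np.array(s["ee_pos"])[:2]-[.6312,-.2201]; print(np.linalg.norm(d),"clip",np.radians(np.degrees(np.arctan2(d[1],d[0]))+12.77-122))
E
```

```text
0.08941010147817388 clip -5.002499281015985
```

send_rows:
  rows:
    - [[0, 0, -1], [0, 0, 0], 30]
    - [[0, 0, -4], [0, 0, 0], 30]
    - [[0, 0, -4.5], [0, 0, 0], 30]
    - [[0, 0, -4.5], [0, 0, 0], 30]

```text
t: 7.15
ee_pos: [0.5388, -0.2249, 0.2098]
eef_rot: [-179.6, -0.8, 5.7]
wrist_force: [0.2, 0.7, -0.4]
finger_gap: 0.0256
```

```bash
python3 - <<'E'
from h import *
plan([.46,.13,.27],-22,step=4.8)
E
```

```text
8 rows:
[[-0.53, -4.52, -0.73], [-0.001, -0.001, 0.06]]
[[-0.8, -4.48, -0.74], [-0.001, -0.001, 0.06]]
[[-1.07, -4.42, -0.74], [-0.001, -0.001, 0.06]]
[[-1.34, -4.34, -0.74], [-0.001, -0.001, 0.06]]
[[-1.6, -4.26, -0.75], [-0.001, -0.001, 0.06]]
[[-1.85, -4.15, -0.75], [-0.001, -0.001, 0.06]]
[[-2.1, -4.03, -0.75], [-0.001, -0.001, 0.06]]
[[-2.34, -3.89, -0.75], [-0.001, -0.001, 0.06]]
```

send_rows:
  rows:
    - [[-0.5, -4.5, -0.7], [0, 0, 0.06], 0]
    - [[-0.8, -4.5, -0.7], [0, 0, 0.06], 0]
    - [[-1.1, -4.4, -0.7], [0, 0, 0.06], 0]
    - [[-1.3, -4.4, -0.7], [0, 0, 0.06], 0]
    - [[-1.6, -4.3, -0.7], [0, 0, 0.06], 0]

```text
t: 7.65
ee_pos: [0.4914, -0.0012, 0.2617]
eef_rot: [-179.9, -2.4, -12.6]
wrist_force: [0.6, 0.3, -0.2]
finger_gap: -0.0
```

send_rows:
  rows:
    - [[-1.9, -4.2, -0.7], [0, 0, 0.06], 0]
    - [[-2.1, -4.0, -0.7], [0, 0, 0.06], 0]
    - [[-2.3, -3.9, -0.7], [0, 0, 0.06], 0]
    - [[0, 0, 0], [0, 0, 0], 0]

```text
t: 8.05
ee_pos: [0.4595, 0.1419, 0.2911]
eef_rot: [-179.1, -3.2, -23.2]
wrist_force: [-0.0, -0.9, -0.3]
finger_gap: 0.0004
```

```bash
python3 - <<'E'
from h import *
s=state();print(s["ee_pos"],s["eef_rot"],s["finger_gap"])
im=snapshot("wrist");cv2.imwrite("pics/w3.png",cv2.resize(im,None,fx=1.5,fy=1.5))
for k in ["holder","leaf_edge","dummy"]: print(k,pp(k,"wrist"))
E
```

```text
[0.4595473  0.14194379 0.29111034] [-179.10767679   -3.16072064  -23.19099157] 0.0003716092298056495
holder [(0.83, [0.3515, 0.3613, 0.0013]), (0.81, [0.4728, 0.1994, -0.0043])]
leaf_edge [(0.94, [0.5224, 0.1886, 0.0609]), (0.79, [0.3465, 0.3368, 0.0131])]
dummy []
```

View pics/w3.png

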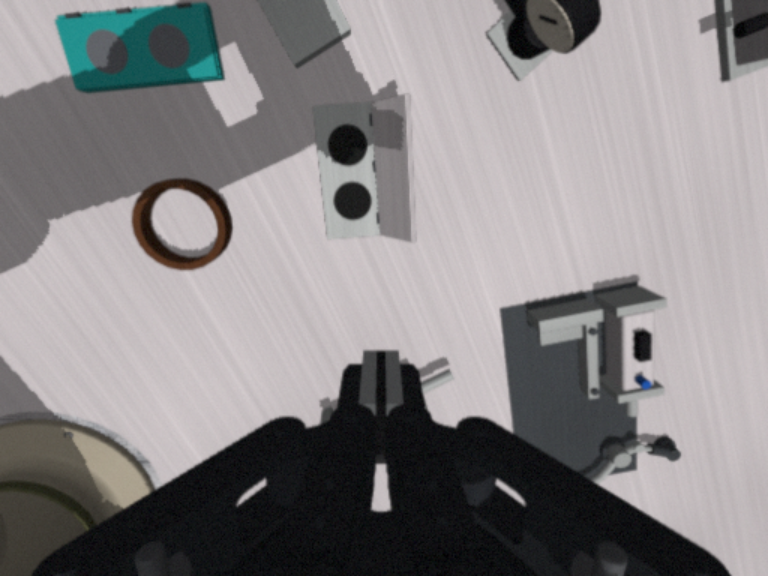

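The grey holder is confirmed. The outer long edge of its plate runs from (314,106) to (328,240), the leaf's free edge from (409,95) to (416,241), and there are two black discs. The turquoise piece and the dummy stand apart from it.

```bash
python3 - <<'E'
from h import *
a=px2w("wrist",np.array([(314,106),(328,240)])/1.5,.012)
d=a[0]-a[1];L=np.linalg.norm(d);yaw=np.arctan2(-d[0],d[1]);print(a.round(4),L,np.degrees(yaw))
c=a.mean(0)[:2]+.028*np.array([np.cos(yaw),np.sin(yaw)]);print("centre",c)
for z in (.05,.06,.066):
    b=px2w("wrist",np.array([(409,95),(416,241)])/1.5,z);e=b[0]-b[1]
    m=b.mean(0)[:2]-c; print(z,b.round(4),np.linalg.norm(e),"yaw",np.degrees(np.arctan2(-e[0],e[1])),"off along holder x",m@[np.cos(yaw),np.sin(yaw)])
E
```

```text
[[0.468  0.264  0.012 ]
 [0.4275 0.1517 0.012 ]] 0.11944559096602778 -19.84643936471795
centre [0.47408457 0.19832247]
0.05 [[0.5425 0.2371 0.05  ]
 [0.5037 0.1254 0.05  ]] 0.11832292589044423 yaw -19.159839178259592 off along holder x 0.05187730186706507
0.06 [[0.541  0.2365 0.06  ]
 [0.5032 0.1279 0.06  ]] 0.11503631731011667 yaw -19.159839178259574 off along holder x 0.0506309169482687
0.066 [[0.5401 0.2362 0.066 ]
 [0.503  0.1294 0.066 ]] 0.11306435216192023 yaw -19.159839178259652 off along holder x 0.04988308599699077
```

```bash
python3 - <<'E'
from h import *
plan([.5446,.1728,.13],-19.8)
plan([.5446,.1728,.072],-19.8,start=[.5446,.1728,.13,-19.8])
E
```

```text
5 rows:
[[1.08, -1.28, 3.25], [-0.002, -0.011, -0.013]]
[[1.13, -1.27, 3.24], [-0.002, -0.011, -0.013]]
[[1.18, -1.26, 3.22], [-0.002, -0.011, -0.013]]
[[1.23, -1.26, 3.21], [-0.002, -0.011, -0.013]]
[[1.28, -1.25, 3.19], [-0.002, -0.011, -0.013]]
2 rows:
[[-0.0, -0.0, 2.9], [0.0, 0.0, 0.0]]
[[-0.0, -0.0, 2.9], [0.0, 0.0, 0.0]]
```

send_rows:
  rows:
    - [[1.1, -1.3, 3.2], [0, -0.011, -0.013], 0]
    - [[1.1, -1.3, 3.2], [0, -0.011, -0.013], 0]
    - [[1.2, -1.3, 3.2], [0, -0.011, -0.013], 0]
    - [[1.2, -1.3, 3.2], [0, -0.011, -0.013], 0]
    - [[1.3, -1.3, 3.0], [0, -0.011, -0.013], 0]

```text
t: 8.75
ee_pos: [0.552, 0.1677, 0.134]
eef_rot: [-179.2, -0.4, -20.1]
wrist_force: [0.3, 0.9, 0.1]
finger_gap: -0.0001
```

send_rows:
  rows:
    - [[0, 0, 0], [0, 0, 0], 0]

```text
t: 8.85
ee_pos: [0.5524, 0.1662, 0.1299]
eef_rot: [-179.4, -0.1, -20.3]
wrist_force: [0.2, -0.7, 0.8]
finger_gap: 0.0001
```

```bash
python3 - <<'E'
from h import *
plan([.5446,.1728,.072],-19.8,step=3)
E
```

```text
2 rows:
[[-0.48, -0.14, 2.89], [-0.006, -0.001, -0.004]]
[[-0.48, -0.16, 2.89], [-0.006, -0.001, -0.004]]
```

send_rows:
  rows:
    - [[-0.4, -0.15, 2.9], [0, 0, 0], 0]
    - [[-0.4, -0.15, 2.9], [0, 0, 0], 0]
    - [[0, 0, 0], [0, 0, 0], 0]
    - [[-0.8, 0, 0], [0, 0, 0], 0]
    - [[-1, 0, 0], [0, 0, 0], 0]

```text
t: 9.35
ee_pos: [0.532, 0.1728, 0.0763]
eef_rot: [-179.2, -0.5, -20.7]
wrist_force: [0.0, 0.1, -0.5]
finger_gap: -0.0003
```

send_rows:
  rows:
    - [[-1, 0, 0], [0, 0, 0], 0]
    - [[-1, 0, 0], [0, 0, 0], 0]
    - [[-1, 0, 0], [0, 0, 0], 0]
    - [[-1, 0, 0], [0, 0, 0], 0]
    - [[-1, 0, 0], [0, 0, 0], 0]

```text
t: 9.85
ee_pos: [0.4857, 0.1908, 0.0843]
eef_rot: [-178.9, -1.5, -20.7]
wrist_force: [-0.4, -0.8, -0.5]
finger_gap: -0.0
```

```bash
python3 - <<'E'
from h import *
s=state();H=(.4741,.1983,-19.85);a=np.radians(H[2]);d=np.array(s["ee_pos"][:2])-H[:2]
print("in holder",d@[np.cos(a),np.sin(a)],d@[-np.sin(a),np.cos(a)],s["ee_pos"][2],s["wrist_force"])
im=snapshot("wrist");cv2.imwrite("pics/w4.png",im[0:384,60:450])
E
```

```text
in holder 0.013457686167335397 -0.0031548101301490244 0.08429642850773054 [-0.40315919 -0.82564618 -0.45620493]
```

View pics/w4.png

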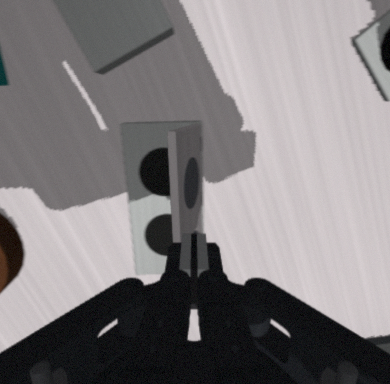

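send_rows:
  rows:
    - [[-1, 0, 0.6], [0, 0, 0], 0]
    - [[-1, 0, 1.2], [0, 0, 0], 0]
    - [[-0.8, 0, 1.2], [0, 0, 0], 0]
    - [[-0.5, 0, 1.2], [0, 0, 0], 0]
    - [[0, 0, 0.6], [0, 0, 0], 0]

```text
t: 10.4
ee_pos: [0.4524, 0.2052, 0.0381]
eef_rot: [-178.8, -1.6, -20.5]
wrist_force: [-25.4, -8.7, 99.0]
finger_gap: -0.0
```

send_rows:
  rows:
    - [[0, 0, -1], [0, 0, 0], 0]
    - [[0, 0, -3], [0, 0, 0], 30]
    - [[1.5, 0.5, -4], [0, 0.01, 0], 60]
    - [[1.5, 0.5, -4], [0, 0.01, 0], 100]
    - [[0, 0, 0], [0, 0.01, 0], 100]

```text
t: 10.9
ee_pos: [0.4715, 0.1846, 0.1643]
eef_rot: [-178.8, -3.3, -20.5]
wrist_force: [-0.0, -0.3, -0.3]
finger_gap: 0.0578
```

```bash
python3 - <<'E'
from h import *
s=state();print(s["ee_pos"],s["eef_rot"])
im=snapshot("wrist");cv2.imwrite("pics/w5.png",cv2.resize(im[0:300,100:450],None,fx=2,fy=2))
E
```

```text
[0.47145216 0.18462711 0.16433256] [-178.836649     -3.29012612  -20.45986698]
```

View pics/w5.png

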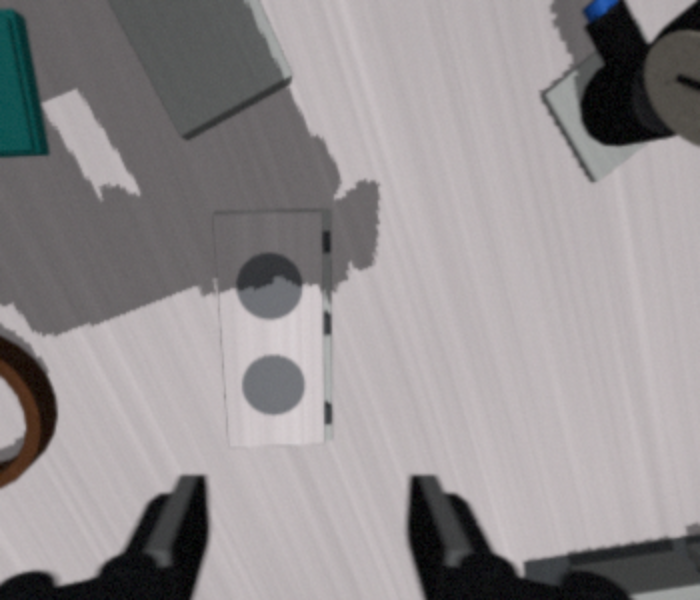

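The leaf is folded flat. Holder top corners in this crop are at (215,211), (333,440) and (230,446).

```bash
python3 - <<'E'
from h import *
a=px2w("wrist",np.array([(215,211),(230,446)])/2+[100,0],.018)
b=px2w("wrist",np.array([(331,211),(333,440)])/2+[100,0],.015)
for q in (a,b): d=q[0]-q[1];print(q.round(4),np.linalg.norm(d),np.degrees(np.arctan2(-d[0],d[1])))
c=(a.mean(0)+b.mean(0))[:2]/2;print("c",c,"width",np.linalg.norm(a.mean(0)-b.mean(0)))
yaw=-20; g=c+.012*np.array([np.sin(np.radians(yaw)),-np.cos(np.radians(yaw))]);print("grasp",g)
plan([*g,.09],yaw,step=3)
E
```

```text
[[0.4647 0.2709 0.018 ]
 [0.4256 0.1609 0.018 ]] 0.11671982606728747 -19.560476910152005
[[0.5146 0.2522 0.015 ]
 [0.4765 0.1427 0.015 ]] 0.11589500346130163 -19.153204007754773
c [0.47035978 0.20667498] width 0.05371496358093984
grasp [0.46625554 0.19539867]
3 rows:
[[-0.36, -0.25, 2.38], [-0.006, -0.018, -0.002]]
[[-0.31, -0.26, 2.39], [-0.006, -0.018, -0.002]]
[[-0.27, -0.28, 2.39], [-0.006, -0.018, -0.002]]
```

send_rows:
  rows:
    - [[-0.35, -0.25, 2.4], [-0.006, -0.018, 0], 100]
    - [[-0.3, -0.25, 2.4], [-0.006, -0.018, 0], 100]
    - [[-0.3, -0.3, 2.4], [-0.006, -0.018, 0], 100]
    - [[0, 0, 0], [0, 0, 0], 100]

```text
t: 11.35
ee_pos: [0.4626, 0.1966, 0.0845]
eef_rot: [179.8, 0.4, -20.4]
wrist_force: [-0.1, -0.2, 0.4]
finger_gap: 0.0858
```

```bash
python3 - <<'E'
from h import *
s=state();print(s["eef_rot"],s["finger_gap"])
plan([.4663,.1954,.027],-19.5,step=2.2)
E
```

```text
[179.84240599   0.44253414 -20.37453787] 0.08583993131058845
3 rows:
[[0.15, -0.01, 1.91], [0.001, 0.003, -0.005]]
[[0.14, -0.01, 1.91], [0.001, 0.003, -0.005]]
[[0.14, -0.01, 1.91], [0.001, 0.003, -0.005]]
```

send_rows:
  rows:
    - [[0.1, 0, 1.9], [0, 0, -0.005], 100]
    - [[0.1, 0, 1.9], [0, 0, -0.005], 100]
    - [[0.1, 0, 1.5], [0, 0, -0.005], 100]
    - [[0, 0, 0], [0, 0, 0], 100]

```text
t: 11.75
ee_pos: [0.4633, 0.1961, 0.0298]
eef_rot: [179.8, 0.6, -19.4]
wrist_force: [-0.6, 0.2, 0.3]
finger_gap: 0.0853
```

send_rows:
  rows:
    - [[0, 0, 0.4], [0, 0, 0], 100]
    - [[0, 0, 0], [0, 0, 0], 0]
    - [[0, 0, 0], [0, 0, 0], 0]
    - [[0, 0, 0], [0, 0, 0], 0]
    - [[0, 0, 0], [0, 0, 0], 0]

```text
t: 12.25
ee_pos: [0.464, 0.1964, 0.029]
eef_rot: [179.9, 0.4, -19.4]
wrist_force: [-0.8, -0.3, -2.5]
finger_gap: 0.0532
```

send_rows:
  rows:
    - [[0, 0, 0], [0, 0, 0], 0]
    - [[0, 0, -1.5], [0, 0, 0], 0]
    - [[0, 0, -2], [0, 0, 0], 0]
    - [[0, 0, -2], [0, 0, 0], 0]
    - [[0, 0, 0], [0, 0, 0], 0]

```text
t: 12.75
ee_pos: [0.4631, 0.1962, 0.0846]
eef_rot: [179.8, 0.6, -19.4]
wrist_force: [-0.6, 0.2, -3.5]
finger_gap: 0.0523
```

```bash
python3 - <<'E'
from h import *
n=(.6391,-.0271,-12.77);t=w(n,(-52,-97));print(t)
plan([*t,.09],-12.8,step=4)
E
```

```text
[ 0.56694553 -0.11020676]
9 rows:
[[2.22, 2.83, -0.07], [0.0, 0.001, -0.013]]
[[2.18, 2.86, -0.07], [0.0, 0.001, -0.013]]
[[2.15, 2.88, -0.07], [0.0, 0.001, -0.013]]
[[2.11, 2.91, -0.07], [0.0, 0.001, -0.013]]
[[2.07, 2.94, -0.07], [0.0, 0.001, -0.013]]
[[2.03, 2.96, -0.06], [0.0, 0.001, -0.013]]
[[2.0, 2.99, -0.06], [0.0, 0.001, -0.013]]
[[1.96, 3.02, -0.06], [0.0, 0.001, -0.013]]
[[1.92, 3.04, -0.06], [0.0, 0.001, -0.013]]
```

send_rows:
  rows:
    - [[2.2, 2.8, -0.1], [0, 0, -0.013], 0]
    - [[2.2, 2.9, -0.1], [0, 0, -0.013], 0]
    - [[2.1, 2.9, -0.1], [0, 0, -0.013], 0]
    - [[2.1, 2.9, -0.1], [0, 0, -0.013], 0]
    - [[2.1, 2.9, -0.1], [0, 0, -0.013], 0]

```text
t: 13.25
ee_pos: [0.5194, 0.0246, 0.0842]
eef_rot: [179.8, 1.0, -15.1]
wrist_force: [1.0, 0.6, -3.3]
finger_gap: 0.0529
```

send_rows:
  rows:
    - [[2.0, 3.0, -0.1], [0, 0, -0.013], 0]
    - [[2.0, 3.0, -0.1], [0, 0, -0.013], 0]
    - [[2.0, 3.0, -0.1], [0, 0, -0.013], 0]
    - [[1.9, 3.0, 0], [0, 0, -0.013], 0]
    - [[0, 0, 0], [0, 0, 0], 0]

```text
t: 13.75
ee_pos: [0.5674, -0.1205, 0.0792]
eef_rot: [179.9, 1.4, -12.2]
wrist_force: [0.1, 0.3, -3.9]
finger_gap: 0.0527
```

```bash
python3 - <<'E'
from h import *
print(state()["finger_gap"],state()["eef_rot"])
plan([.5669,-.1102,.045],-12.8,step=2)
E
```

```text
0.05270813094535577 [179.85493562   1.35143512 -12.23087424]
2 rows:
[[-0.09, -0.5, 1.71], [0.001, 0.012, 0.005]]
[[-0.11, -0.5, 1.71], [0.001, 0.012, 0.005]]
```

send_rows:
  rows:
    - [[-0.1, 0, 1.7], [0, 0.012, 0.005], 0]
    - [[-0.1, 0, 1.7], [0, 0.012, 0.005], 0]
    - [[0, 0, 1.0], [0, 0, 0], 0]
    - [[0, 0, 0.4], [0, 0, 0], 0]

```text
t: 14.15
ee_pos: [0.5635, -0.1198, 0.0281]
eef_rot: [179.9, 0.1, -12.9]
wrist_force: [-14.1, 2.7, 57.5]
finger_gap: 0.0529
```

```bash
python3 - <<'E'
from h import *
s=state();print(s["ee_pos"],s["eef_rot"],s["wrist_force"],s["finger_gap"])
plan([*w((.6391,-.0271,-12.77),(-52,-76)),s["ee_pos"][2]],-12.8,step=1)
E
```

```text
[ 0.56352607 -0.11980901  0.028115  ] [ 1.79870960e+02  1.09583260e-01 -1.29242555e+01] [-14.14008688   2.68327431  57.53169252] 0.05292313533886043
4 rows:
[[0.03, -0.78, -0.0], [0.001, 0.0, -0.001]]
[[0.03, -0.78, -0.0], [0.001, 0.0, -0.001]]
[[0.03, -0.78, -0.0], [0.001, 0.0, -0.001]]
[[0.03, -0.78, -0.0], [0.001, 0.0, -0.001]]
```

send_rows:
  rows:
    - [[0, 0, -0.15], [0, 0, 0], 0]
    - [[0, -0.8, 0], [0, 0, 0], 0]
    - [[0, -0.8, 0], [0, 0, 0], 0]
    - [[0, -0.7, 0], [0, 0, 0], 0]
    - [[0, -0.6, 0], [0, 0, 0], 0]

```text
t: 14.65
ee_pos: [0.5702, -0.0879, 0.0292]
eef_rot: [179.9, 0.2, -12.9]
wrist_force: [0.2, 0.9, -3.4]
finger_gap: 0.0526
```

send_rows:
  rows:
    - [[0, -0.2, 0], [0, 0, 0], 0]
    - [[0, -0.2, 0], [0, 0, 0], 0]

```text
t: 14.85
ee_pos: [0.571, -0.0847, 0.0291]
eef_rot: [179.6, 0.2, -12.7]
wrist_force: [-7.6, -21.6, -0.5]
finger_gap: 0.0523
```

send_rows:
  rows:
    - [[0, -0.2, 0], [0, 0, 0], 0]
    - [[0, 0, 0], [0, 0, 0], 0]

```text
t: 15.05
ee_pos: [0.571, -0.0854, 0.0292]
eef_rot: [179.3, 0.2, -12.6]
wrist_force: [0.3, 1.0, -3.3]
finger_gap: 0.0526
```

send_rows:
  rows:
    - [[0, 0, 0.12], [0, 0, 0], 0]
    - [[0, -0.1, 0], [0, 0, 0], 0]
    - [[0, 0, 0], [0, 0, 0], 73]
    - [[0, 0, 0], [0, 0, 0], 73]
    - [[0, 0, 0], [0, 0, 0], 73]

```text
t: 15.55
ee_pos: [0.572, -0.0846, 0.0291]
eef_rot: [179.3, 0.1, -12.6]
wrist_force: [-0.5, -0.3, -0.0]
finger_gap: 0.0627
```

send_rows:
  rows:
    - [[0, 0, -1.5], [0, 0, 0], 73]
    - [[0, 0, -3], [0, 0, 0], 73]
    - [[0, 2, -4], [0, 0, 0], 0]
    - [[0, 3, -4], [0, 0, 0], 0]
    - [[0, 0, 0], [0, 0, 0], 0]

```text
t: 16.05
ee_pos: [0.5618, -0.1318, 0.1583]
eef_rot: [179.4, 0.2, -12.5]
wrist_force: [0.1, 0.7, 0.3]
finger_gap: 0.0193
```

```bash
python3 - <<'E'
from h import *
s=state();print(s["ee_pos"],s["eef_rot"],s["finger_gap"])
im=snapshot("wrist");cv2.imwrite("pics/w6.png",cv2.resize(im,None,fx=1.5,fy=1.5))
E
```

```text
[ 0.56177311 -0.13178221  0.15833106] [179.35645314   0.18064076 -12.49646941] 0.019255180123058054
```

View pics/w6.png

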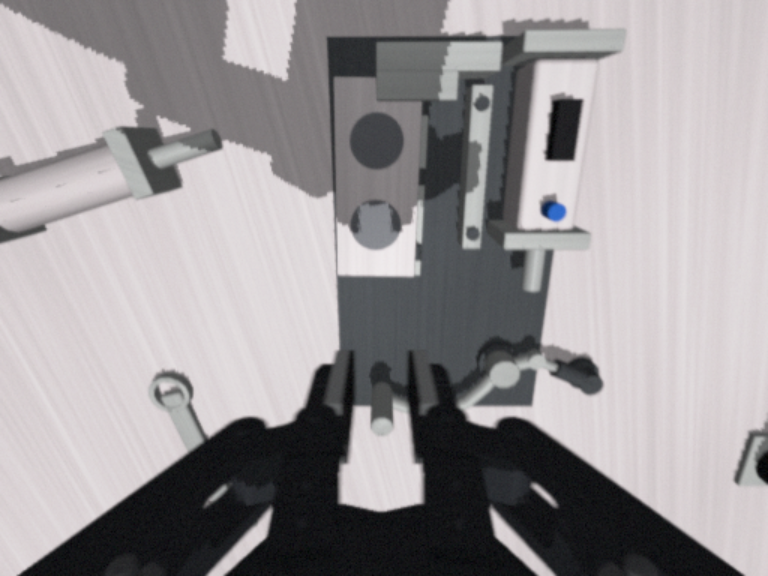

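```bash
python3 - <<'E'
from h import *
n=(.6391,-.0271,-12.77);t=w(n,(-110,-60));print(t)
plan([*t,.1],-12.8,step=4); plan([*t,.03],-12.8,step=3.6,start=[*t,.1,-12.8])
E
```

```text
[ 0.51855855 -0.06130175]
3 rows:
[[-1.86, -1.95, 1.85], [0.003, 0.003, 0.002]]
[[-1.87, -1.94, 1.85], [0.003, 0.003, 0.002]]
[[-1.88, -1.93, 1.85], [0.003, 0.003, 0.002]]
2 rows:
[[-0.0, -0.0, 3.5], [0.0, 0.0, 0.0]]
[[-0.0, -0.0, 3.5], [0.0, 0.0, 0.0]]
```

send_rows:
  rows:
    - [[-1.9, -1.9, 0.5], [0, 0.003, 0], 0]
    - [[-1.9, -1.9, 1.5], [0, 0.003, 0], 0]
    - [[-1.9, -1.9, 2.5], [0, 0.003, 0], 0]
    - [[0, 0, 0.5], [0, 0, 0], 0]
    - [[0, 0, 0], [0, 0, 0], 0]

```text
t: 16.6
ee_pos: [0.5141, -0.0574, 0.0994]
eef_rot: [179.6, 0.2, -12.5]
wrist_force: [0.1, -0.6, 0.3]
finger_gap: 0.0002
```

```bash
python3 - <<'E'
from h import *
n=(.6391,-.0271,-12.77);t=w(n,(-110,-60))
print(state()["finger_gap"],state()["eef_rot"]);plan([*t,.03],-12.8,step=3.4)
E
```

```text
0.0002496659205818882 [179.57871423   0.24104803 -12.45076762]
3 rows:
[[0.18, 0.08, 2.31], [0.002, 0.001, 0.002]]
[[0.18, 0.09, 2.31], [0.002, 0.001, 0.002]]
[[0.18, 0.09, 2.31], [0.002, 0.001, 0.002]]
```

send_rows:
  rows:
    - [[0.1, 0.1, 2.3], [0, 0, 0.002], 0]
    - [[0.1, 0.1, 2.3], [0, 0, 0.002], 0]
    - [[0.1, 0.1, 2.2], [0, 0, 0.002], 0]
    - [[0, 0, 0], [0, 0, 0], 0]

```text
t: 17.0
ee_pos: [0.5191, -0.0626, 0.0298]
eef_rot: [179.6, 0.0, -12.8]
wrist_force: [0.0, 0.5, 1.0]
finger_gap: -0.0002
```

send_rows:
  rows:
    - [[0.8, 0, 0], [0, 0, 0], 0]
    - [[0.8, 0, 0], [0, 0, 0], 0]
    - [[0.8, 0, 0], [0, 0, 0], 0]
    - [[0.5, 0, 0], [0, 0, 0], 0]

```text
t: 17.4
ee_pos: [0.551, -0.0704, 0.0326]
eef_rot: [179.6, -0.1, -12.8]
wrist_force: [-1.4, -0.3, -0.6]
finger_gap: 0.0001
```

```bash
cat >> h.py <<'E'
def nestpos():
    s=state();n=(.6391,-.0271,-12.77);a=np.radians(n[2]);d=np.array(s["ee_pos"][:2])-n[:2];u=np.array([np.cos(a),np.sin(a)]);v=np.array([-u[1],u[0]])
    f=np.array(s["wrist_force"]);print("nest mm",(1000*d@u).round(1),(1000*d@v).round(1),"z",s["ee_pos"][2],"force",(f[:2]@u).round(1),(f[:2]@v).round(1),f[2].round(1))
E
python3 -c "
from h import *
nestpos()"
```

```text
nest mm -76.4 -61.7 z 0.03263653673088661 force -1.3 -0.6 -0.6
```

send_rows:
  rows:
    - [[0.3, 0, 0.2], [0, 0, 0], 0]
    - [[0.3, 0, 0.1], [0, 0, 0], 0]

```text
t: 17.6
ee_pos: [0.5572, -0.0716, 0.0314]
eef_rot: [179.5, -0.1, -12.8]
wrist_force: [-5.9, 1.8, 10.0]
finger_gap: -0.0
```

send_rows:
  rows:
    - [[0.2, 0, 0], [0, 0, 0], 0]

```text
t: 17.7
ee_pos: [0.559, -0.0721, 0.0319]
eef_rot: [179.5, -0.0, -12.8]
wrist_force: [-8.0, -0.7, 1.2]
finger_gap: -0.0001
```

```bash
python3 -c "
from h import *
nestpos()"
```

```text
nest mm -68.2 -61.6 z 0.03193562867013501 force -7.7 -2.4 1.2
```

send_rows:
  rows:
    - [[0.2, 0, 0], [0, 0, 0], 0]

```text
t: 17.8
ee_pos: [0.5592, -0.0721, 0.0318]
eef_rot: [179.5, 0.3, -12.8]
wrist_force: [-12.2, 0.9, 4.0]
finger_gap: -0.0
```

send_rows:
  rows:
    - [[0.1, 0, 0], [0, 0, 0], 0]

```text
t: 17.9
ee_pos: [0.559, -0.0721, 0.0319]
eef_rot: [179.5, 0.5, -12.8]
wrist_force: [-6.0, -0.2, 3.4]
finger_gap: 0.0001
```

```bash
python3 - <<'E'
from h import *
nestpos()
im=snapshot("wrist");cv2.imwrite("pics/w7.png",cv2.resize(im[:280,150:512],None,fx=2,fy=2))
E
```

```text
nest mm -68.2 -61.6 z 0.031854055142544295 force -5.8 -1.6 3.4
```

View pics/w7.png

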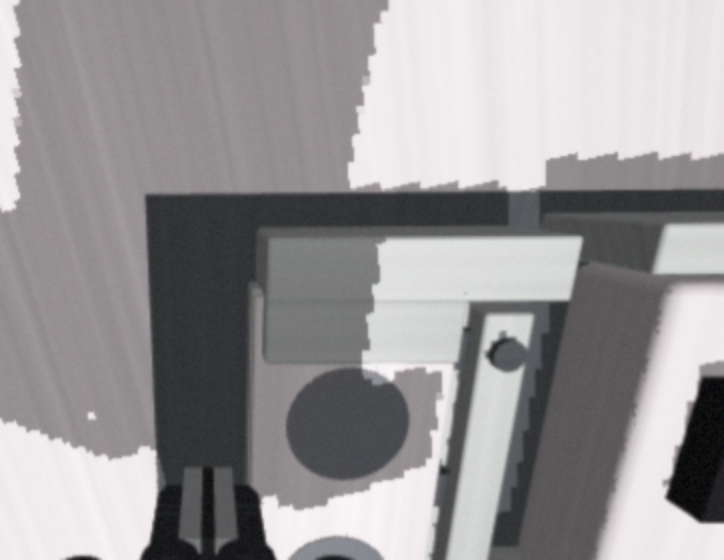

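send_rows:
  rows:
    - [[-1, 0, 0], [0, 0, 0], 0]
    - [[-1, 0, -2], [0, 0, 0], 0]
    - [[0, 0, -4], [0, 0, 0], 0]
    - [[1, 2, -4], [0, 0, 0], 0]
    - [[2, 3, -3], [0, 0, 0], 0]

```text
t: 18.45
ee_pos: [0.5576, -0.1197, 0.1637]
eef_rot: [179.6, 0.9, -12.5]
wrist_force: [-0.1, -0.2, -0.1]
finger_gap: 0.0002
```

send_rows:
  rows:
    - [[1.7, 2, 0], [0, 0, 0], 0]
    - [[1, 1.5, 0], [0, 0, 0], 0]
    - [[0, 0, 0], [0, 0, 0], 0]

```text
t: 18.75
ee_pos: [0.5806, -0.1657, 0.1708]
eef_rot: [179.4, -0.0, -12.6]
wrist_force: [0.4, -0.4, -0.8]
finger_gap: 0.0003
```

```bash
python3 - <<'E'
from h import *
nestpos();print(state()["eef_rot"])
im=snapshot("wrist");cv2.imwrite("pics/w8.png",cv2.resize(im[:330,150:450],None,fx=1.8,fy=1.8,interpolation=cv2.INTER_CUBIC))
for k in ["holder","nest","post","fence"]: print(k,pp(k,"wrist"))
E
```

```text
nest mm -26.5 -148.1 z 0.17079974521368152 force 0.5 -0.3 -0.8
[ 1.79362416e+02 -2.26409821e-02 -1.26354530e+01]
holder []
nest [(0.66, [0.6401, -0.029, -0.0011])]
post [(0.81, [0.5435, -0.2249, 0.0506])]
fence [(0.89, [0.6275, -0.0783, 0.0229])]
```

View pics/w8.png

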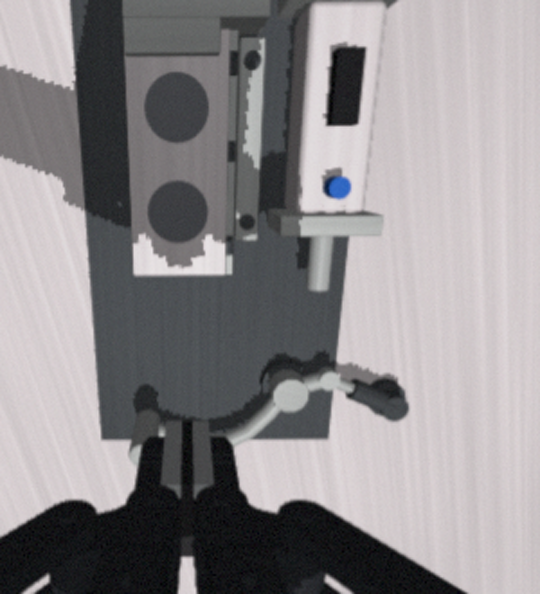

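The holder lies beside the fence with its end under the lip. Its left edge runs from (127,70) to (134,274) and its free end lies at row 275. The post is back at (145,440).

```bash
python3 - <<'E'
from h import *
n=(.6391,-.0271,-12.77);a=np.radians(n[2]);u=np.array([[np.cos(a),np.sin(a)],[-np.sin(a),np.cos(a)]])
f=lambda p,z:((px2w("wrist",np.array(p)/1.8+[150,0],z)[:,:2]-n[:2])@u.T*1000).round(1)
print("left/leaf end",f([(127,70),(134,274),(225,274)],.018));print("right lower edge",f([(233,274)],.012));print("fence",f([(240,45),(237,237)],.02))
d=f([(127,70),(134,274)],.018);
E
```

```text
left/leaf end [[ -58.5  -15.6]
 [ -58.2 -115.1]
 [  -8.1 -114.8]]
right lower edge [[  -3.2 -116. ]]
fence [[ -4.6  -5.2]
 [ -2.5 -94.5]]
```

send_rows:
  rows:
    - [[0, 0, 3.5], [0, 0, 0], 0]
    - [[0, 0, 3.5], [0, 0, 0], 0]
    - [[0, 0, 3.5], [0, 0, 0], 0]
    - [[0, 0, 2.8], [0, 0, 0], 0]
    - [[0, 0, 0], [0, 0, 0], 0]

```text
t: 19.5
ee_pos: [0.5788, -0.1598, 0.0342]
eef_rot: [179.4, 0.0, -12.2]
wrist_force: [0.1, 0.2, 0.8]
finger_gap: 0.0004
```

```bash
python3 -c "
from h import *
nestpos()"
```

```text
nest mm -29.5 -142.7 z 0.03419131784663723 force 0.0 0.2 0.8
```

send_rows:
  rows:
    - [[0, -0.4, 0.2], [0, 0, 0], 0]
    - [[0, -0.4, 0.1], [0, 0, 0], 0]
    - [[0, -0.2, 0], [0, 0, 0], 0]

```text
t: 19.8
ee_pos: [0.5821, -0.1488, 0.0341]
eef_rot: [179.4, -0.2, -12.1]
wrist_force: [0.3, -1.2, 0.1]
finger_gap: 0.0
```

send_rows:
  rows:
    - [[0, -0.2, 0], [0, 0, 0], 0]

```text
t: 19.9
ee_pos: [0.5826, -0.1476, 0.0352]
eef_rot: [179.2, -0.2, -12.1]
wrist_force: [-6.3, -14.2, -2.0]
finger_gap: -0.0002
```

send_rows:
  rows:
    - [[0, -0.15, 0], [0, 0, 0], 0]

```text
t: 20.0
ee_pos: [0.5827, -0.1476, 0.0361]
eef_rot: [179.0, -0.3, -12.0]
wrist_force: [-4.7, -11.7, -2.1]
finger_gap: -0.0001
```

```bash
python3 -c "
from h import *
nestpos()"
```

```text
nest mm -28.4 -130.0 z 0.03605806868541648 force -2.0 -12.4 -2.1
```

send_rows:
  rows:
    - [[0, 0.6, 0], [0, 0, 0], 0]
    - [[0, 0.3, -2], [0, 0, 0], 0]
    - [[0, 0, -3.5], [0, 0, 0], 0]
    - [[-0.5, 2, -3.5], [0, 0, 0], 0]
    - [[-0.5, 3, -0.5], [0, 0, 0], 0]

```text
t: 20.5
ee_pos: [0.5612, -0.2007, 0.1381]
eef_rot: [179.0, -0.5, -11.8]
wrist_force: [0.7, -0.1, -0.1]
finger_gap: 0.0003
```

```bash
python3 - <<'E'
from h import *
nestpos();n=(.6391,-.0271,-12.77);t=w(n,(-51,-249));plan([*t,.12],-12.8)
im=snapshot("wrist");cv2.imwrite("pics/w9.png",cv2.resize(im,None,fx=1.5,fy=1.5,interpolation=cv2.INTER_CUBIC))
E
```

```text
nest mm -37.6 -186.5 z 0.1380538847421548 force 0.7 0.1 -0.1
2 rows:
[[-0.73, 3.1, 0.95], [0.009, -0.004, 0.009]]
[[-0.7, 3.11, 0.93], [0.009, -0.004, 0.009]]
```

View pics/w9.png

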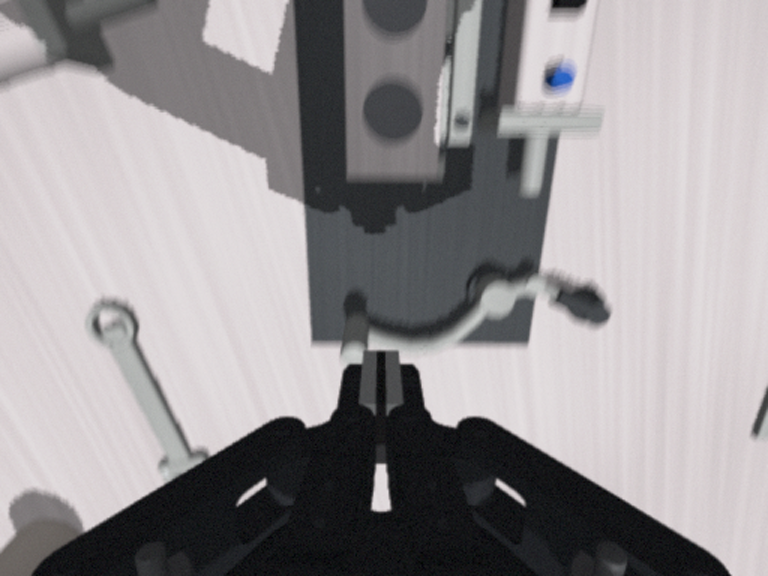

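The holder's right edge meets the fence at (445,150) and the arm is still open, with the post at (355,345).

send_rows:
  rows:
    - [[-0.7, 3.1, 0.5], [0.009, 0, 0.009], 0]
    - [[-0.7, 3.1, 0.5], [0.009, 0, 0.009], 0]
    - [[0, 0, 0], [0, 0, 0], 0]

```text
t: 20.85
ee_pos: [0.5323, -0.266, 0.131]
eef_rot: [179.9, -0.8, -13.1]
wrist_force: [0.6, 0.2, -0.2]
finger_gap: -0.0001
```

```bash
python3 - <<'E'
from h import *
nestpos();n=(.6391,-.0271,-12.77);t=w(n,(-51,-247));plan([*t,.052],-12.8,step=3)
E
```

```text
nest mm -51.4 -256.6 z 0.13101563865514324 force 0.5 0.3 -0.2
3 rows:
[[-0.02, -0.32, 2.63], [0.001, -0.004, -0.002]]
[[-0.01, -0.32, 2.63], [0.001, -0.004, -0.002]]
[[-0.0, -0.32, 2.63], [0.001, -0.004, -0.002]]
```

send_rows:
  rows:
    - [[0, -0.2, 2.6], [0, 0, 0], 0]
    - [[0, -0.2, 2.6], [0, 0, 0], 0]
    - [[0, 0, 2.5], [0, 0, 0], 0]
    - [[0, 0, 0], [0, 0, 0], 0]

```text
t: 21.25
ee_pos: [0.5357, -0.2627, 0.0547]
eef_rot: [179.8, -1.1, -13.2]
wrist_force: [-0.5, -0.2, 0.4]
finger_gap: -0.0001
```

send_rows:
  rows:
    - [[0, -1.3, 0], [0, 0, 0], 0]
    - [[0, -1.3, 0], [0, 0, 0], 0]
    - [[0, -1.3, 0], [0, 0, 0], 0]

```text
t: 21.55
ee_pos: [0.5451, -0.2241, 0.0576]
eef_rot: [179.6, -1.2, -13.3]
wrist_force: [-2.2, -3.0, -2.0]
finger_gap: 0.0006
```

```bash
python3 - <<'E'
from h import *
nestpos()
E
```

```text
nest mm -48.1 -212.9 z 0.05755443188231495 force -1.5 -3.4 -2.0
```

send_rows:
  rows:
    - [[0, -1.2, 0], [0, 0, 0], 0]
    - [[0, -1.2, 0], [0, 0, 0], 0]
    - [[0, 0, 0], [0, 0, 0], 0]

```text
t: 21.85
ee_pos: [0.5526, -0.1961, 0.0607]
eef_rot: [179.5, -1.5, -13.1]
wrist_force: [-0.7, 0.6, 0.5]
finger_gap: -0.0
```

```bash
python3 - <<'E'
from h import *
nestpos()
im=snapshot("wrist");print(pp("post","wrist"))
cv2.imwrite("pics/w10.png",cv2.resize(im[:,80:460],None,fx=1.3,fy=1.3))
E
```

```text
nest mm -47.0 -183.9 z 0.06072727141519754 force -0.8 0.4 0.5
[(0.64, [0.5812, -0.1433, 0.0491])]
```

send_rows:
  rows:
    - [[-0.5, 0.5, -2], [0, 0, 0], 0]
    - [[0, 0, -4], [0, 0, 0], 0]
    - [[0, 0, -4.5], [0, 0, 0], 0]
    - [[0, 1, -4], [0, 0, 0], 0]
    - [[0, 0, 0], [0, 0, 0], 0]

```text
t: 22.45
ee_pos: [0.5401, -0.2109, 0.2105]
eef_rot: [179.6, -1.4, -13.3]
wrist_force: [1.1, 0.2, -0.1]
finger_gap: -0.0002
```

```bash
python3 - <<'E'
from h import *
n=(.6391,-.0271,-12.77);a=np.radians(n[2]);u=np.array([[np.cos(a),np.sin(a)],[-np.sin(a),np.cos(a)]])
im=snapshot("wrist")
for k in ["post","holder","fence"]:
    for sc,p in pp(k,"wrist")[:1]: print(k,sc,((np.array(p[:2])-n[:2])@u.T*1000).round(1),p[2])
cv2.imwrite("pics/w11.png",cv2.resize(im[:330,120:470],None,fx=1.8,fy=1.8,interpolation=cv2.INTER_CUBIC))
E
```

```text
post 0.58 [ -30.2 -129.1] 0.0526
holder 0.77 [-29.7 -65.5] -0.0003
fence 0.6 [ -1.8 -53.9] 0.0243
```

View pics/w11.png

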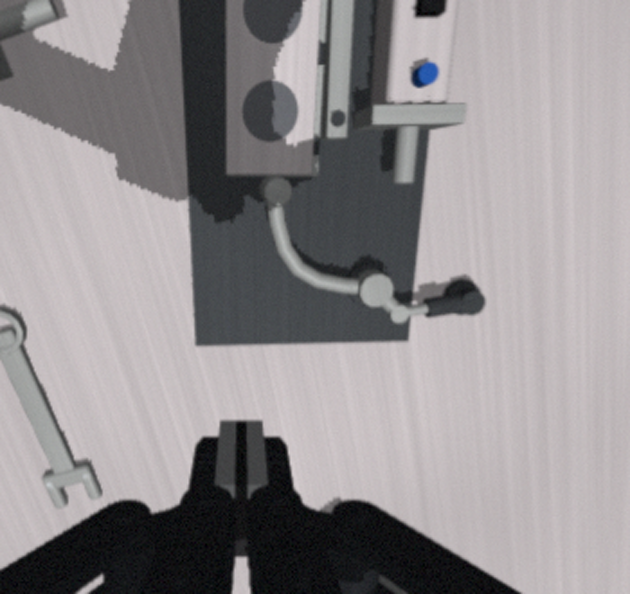

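```bash
python3 - <<'E'
from h import *
n=(.6391,-.0271,-12.77);a=np.radians(n[2]);u=np.array([[np.cos(a),np.sin(a)],[-np.sin(a),np.cos(a)]])
f=lambda p,z:((px2w("wrist",np.array(p)/1.8+[120,0],z)[:,:2]-n[:2])@u.T*1000).round(1)
print("leaf left",f([(225,20),(227,174)],.018),"right lower",f([(319,172),(324,60)],.012),"fence inner",f([(328,135),(331,20)],.02),"post",f([(278,190)],.048))
E
```

```text
leaf left [[ -63.2  -39.1]
 [ -63.4 -116. ]] right lower [[  -9.1 -115.4]
 [  -8.9  -57. ]] fence inner [[ -6.2 -95.7]
 [ -7.4 -39.9]] post [[ -36.2 -124.1]]
```

```bash
python3 -c "
from rig import *
job_done();print(state()['t'])"
```

```text
the job is handed in; nothing more can be done
the job is handed in; nothing more can be done
```

I carried out all the steps in the order asked and handed the job in at about 22.5 s of the 72 s. I got no verdict back.

- **Sequence:** I gripped the post and swung the curved arm open to about 1.28 rad, where it stayed. I folded the leaf shut, set the holder under the lip against the end stop, then pushed it against the fence and again against the stop. Last, I flicked the post so the arm sprang shut, and drew the empty gripper clear.
- **Position at the end:** The last picture shows the holder flat and folded. Relative to the fence its centre is at about x = -28.5 to -30 mm and y = -60 to -61 mm, parallel to the fence. Both pushes ended on a rigid stop at about 8 to 14 N. The post rests on the free end, with the arm at about 0.24 rad.
- **Disagreements:** Positions from that last wrist picture were 4 to 7 mm off, so I judged them relative to the fence. Read that way, there is still a gap of about 2 mm between holder and fence, which is within measuring error. The network's own reading of the holder's y was -65.5 mm. That is outside the -64 to -57 mm limit, and I did not act on it because the contact position and the edge measurements agreed on -60 to -61 mm.
- **Close call:** Folding the leaf briefly pressed with 99 N at the wrist, below the 120 N limit, and I lifted off at once.
- **Bystanders:** I kept clear of them and did not notice any of them move in the pictures, but I did not measure their positions again at the end.

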